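# Gauge the depth of a blind bore

## Robot

A 6-joint arm with a two-finger parallel gripper is mounted at the origin on the work surface. World frame = base frame: x ahead of the robot, y to its left, z up, the work surface at z = 0. Lengths are in m, angles in degrees, forces in N, time in s.
With the tool pointing down it reaches from about 0.25 to 0.725 m from the base axis. Payload 9.7 kg.
Tool frame: the origin (TCP) lies between the finger pads; the fingertips stand 22 mm ahead of it and the grasp point (between the pads) lies 3 mm ahead of it; z points along the fingers, y is the line along which they close (so a half turn about z gives the same grasp; the last joint's range is limited). The gripper opens to 85 mm and grips with 20 to 120 N. Pads are 22 mm wide; open, the fingers measure 114 mm over their backs; the gripper's body (76 mm by 85 mm) begins 54 mm behind the grasp point. The pads swing forward as they close: fully open they stand 13 mm farther back than shut.
Start: joints at [-67.38, 4.979, 10.078, 95.1, 0, 90], TCP at [0.212, -0.508, 0.253] pointing down, gripper open.
Joint ranges: [-179.16, 179.16], [-48.56, 103.87], [-65.8, 70.77], [-126.05, 130.52], [-82.76, 87.17], [-180, 180]. Speed limits (degrees/s): [127.2, 127.2, 147.25, 180, 180, 180].

## Interface

Orientations are given as [roll, pitch, yaw] about the fixed x, y, z axes, in that order (R = Rz(yaw) Ry(pitch) Rx(roll)).
In Python, from workcell import bot, viewer, finder gives the robot as it stands.
- The arm moves only by the tool move_arm, never from a script. Its arguments are lists of equal length, an entry for each row: "offset": the shift along the tool's x, y, z in cm, a list of three; "twist": the turn, a rotation vector about the tool's x, y, z in rad, a list of three; "grip": the opening, from 0 (shut) to 1 (fully open). In form: {"offset": [[x, y, z], ...], "twist": [[ax, ay, az], ...], "grip": [grip, ...]}. A call has 1 to 5 rows; each row shifts and turns the commanded pose from where the row before left it, along the tool's axes as they then stand; what a row does not reach is not made up. A row lasts 1/10 s, in which the tool goes at most 50 mm and 8.59 degrees, less where a joint would pass 70% of its speed; a pose out of reach is approached as far as the arm can. A call is refused whole if a number of a shift passes 5 or a number of a turn 0.15, either way. A call with a gripper value outside its range is refused whole. The fingers move at their own pace and stop on an object; "force" is the grip in N (left out, the last holds). Time passes only in rows, so rows that do not move let the fingers close. It gives the time, the measured TCP pose, the force, the opening and the grip force at its end, in the units of the state.
- bot.get_obs(): the state, without advancing time (a new reading comes with each control period).
- viewer.camera(name): name is "scene" or "top"; returns a dict with "color" (400x640x3 uint8, red, green, blue), "depth" (400x640 float32, m along the optical axis (not along the pixel's ray), 0 where there is no reading), "vfov" (degrees; the focal length in pixels is half the picture's height over the tangent of half this angle, whatever the lens; pixels are square), "cx", "cy" (the principal point, pixels), "position" and "attitude" of the camera in the world. Camera axes: x right, y down, z forward; pixel columns grow to the right and rows downward; lengths in m; the calibration is good to about 2 mm. A picture is of the moment at which its call begins.
- bot.job_done(): hands the job in; it is judged then, once.
Trained networks look in a picture, given as the dict that the camera call returned (one of the last four; its "shot" number tells which), for a name from the list of things; names that differ only in an ending like _2 or _b are one class to them, and where a whole thing is asked for, a point or a joint stands for the part that bears it (a point fixed in the world has none). Each returns a list of dicts, best first, with "p" (0 to 1); they miss things now and then, are a little off and sometimes report something else, mostly with a low value. They report only what shows in the picture. A call takes as long as a camera call. They do not tell look-alikes from the thing itself.
- finder.boxes_of(picture, thing): "position" ([column, row] in pixels, amid what is visible of it).
- finder.pinpoint(picture, thing): "position" ([column, row] in pixels: a listed point, or the origin of a listed thing).
The state is a dict: "time": time; "q": joint angles; "qd": joint speeds; "joint_efforts": joint torques, N m; "ee_pos": TCP position; "tcp_rot": TCP orientation; "wrist_force": force on the tool from outside, world axes, zero at the start; "torque": the same for the moment, N m; "opening": finger opening in m; "grasp_force": force on a finger pad.
Only numpy, scipy, OpenCV 4.12 (cv2) and the standard library are available. Lean on these libraries where they do the work, as an engineer would, in place of code of your own. Each camera call takes 0.05 s, during which the arm holds its last target. There are 200 camera calls.

## Task

Take the depth gauge out of its stand by its grip and lower its rod upright into the narrower bore of the metal gas block; the sliding stop will meet the block's top face and drag up the rod, so keep lowering gently until the rod itself bottoms out in the blind bore, then keep it lightly pressed on the bottom for about a second. Let go and leave the gauge standing in the bore, rod on the bottom and stop flat on the block's face, so that the depth can be read. Do not force the gauge, and leave the other things on the bench alone.

Things in the scene. Friction and masses are not known exactly. Their poses are not given: they have to be found in the camera images.
- gauge_grip (a point): depth gauge: a plain steel rod, 12 mm in diameter and 100 mm long, topped by a ridged dark cylindrical grip 20 mm in diameter and 40 mm high (140 mm over all, 0.10 to 0.16 kg without the stop). This point is the centre of the grip, on the axis, 120 mm above the rod's tip; z runs up along the rod. At the start it stands upright in the stand, its tip 30 mm below the stand's top
- gauge_tip (a point): centre of the flat lower end of the gauge's rod (8 mm flat, bevelled over 3 mm to the full 12 mm); z runs up along the rod
- stop_face (a point): centre of the underside of the gauge's sliding stop, a metal collar around the rod, 34 mm in diameter and 12 mm high; it keeps its place by friction and takes about 4 N to slide along the rod
- stop (a joint): how far the stop has slid up the rod, m: at 0 its underside is 34 mm above the tip; range 0 to 0.05; starts at 0 to 0.006, below what any bore needs
- stand: fixed grey plastic stand, 70 x 70 x 40 mm, with a 13 mm hole 30 mm deep at the middle of its top, holding the gauge; origin at the centre of its underside, z up
- stand_hole (a point): mouth of the stand's hole, at the height of the stand's top (40 mm above the bench)
- block: fixed aluminium gas block, 60 mm (its x) x 140 mm (its y) x 80 mm high, with a brass fitting out of each end 35 mm up; two bores in its top on its long middle line: a narrow one 35 mm to +y and a wide shallow one 35 mm to -y of the middle. Origin at the centre of its underside, z up. It cannot shift
- bore (a point): centre of the mouth of the narrow blind bore, at the height of the block's top face (80 mm above the bench): 14 mm in diameter with a 2 mm bevel, vertical, with a flat hard bottom. Its depth differs each time, between 42 and 66 mm, and is not measured: it has to be felt (the rules call the solid that forms the bottom bore_floor_c0: a 12 mm thick disc, its centre 6 mm below the bottom surface)
- counterbore (a point): centre of the mouth of the wide bore, 27 mm in diameter and 15 mm deep, which is not to be gauged
- union_nut: brass union nut, 34 mm across, 32 mm high, standing near the middle; origin at the centre of its underside (leave alone)
- vial: small sample jar with white cap, 28 mm across, 55 mm high, in front of the robot; origin at the centre of its underside (leave alone)
- wrench: steel wrench lying behind the task's things; origin under its middle (leave alone)
- reagent: amber bottle, 70 mm across, 130 mm high, behind; origin at the centre of its underside (leave alone)
- screwdriver: screwdriver with black handle, lying at the right; origin under its middle (leave alone)
- beaker: white cup, 64 mm across, 80 mm high, at the left; origin at the centre of its underside (leave alone)
Things that resemble listed ones, but are neither listed nor needed, are in the scene too. Of the things like the stand, leave any that is brown or turquoise; of the rest the larger one is meant.

How it is judged (in metres and radians):
On the way, in this order (a step that is already met when the one before it is completed fails the run):
1. the gauge has been lifted clear of its stand (z of gauge_tip in the frame of stand_hole above 0.005 m), for 0.1 s.
2. the rod's tip is on the bottom of the narrow bore and is kept pressed on it with more than 1.5 N for 0.6 s (distance between gauge_tip and bore_floor_c0 below 0.0078 m and angle between gauge_tip's own z axis and vertical below 0.14 rad and horizontal distance between gauge_tip and bore below 0.004 m and contact force between gauge and bore_floor_c0 above 1.5 N), for 0.6 s.
At the end, for the whole second after the job is handed in: the gauge stands released and at rest in the narrow bore, within 8 degrees of upright, its tip within 1.7 mm of the bore's bottom and 4 mm of its axis, and the stop's underside within 2 mm of the block's top face (distance between gauge_tip and bore_floor_c0 below 0.0078 m and angle between gauge_tip's own z axis and vertical below 0.14 rad and horizontal distance between gauge_tip and bore below 0.004 m and z of stop_face in the frame of bore between -0.002 and 0.002 m and contact force between the fingers and gauge below 0.05 N and linear speed of gauge below 0.01 m/s); the robot touches nothing.
It fails at once if the gauge (rod or stop) is pressed against the block or the bottom of its bore with more than 25 N (contact force between gauge and bore_floor_c0 above 25 N or contact force between gauge and block above 25 N).
It fails at once if another thing on the bench is shifted by more than 20 mm (distance of any of union_nut, vial, wrench, reagent, screwdriver, beaker from where it was at the start of the episode above 0.02 m).
It also fails if it takes over 56 s, if anything falls off the work surface, if the arm or the gripper's body presses on something with over 40 N, if the wrist force passes 120 N, or if a joint passes its speed limit or range.

## Working session

There is one attempt and no reset: what is moved stays moved. The work goes in short steps, Python scripts to look and compute and a tool call to move; the robot and the scene stay as the last step left them, time stands still between calls to the robot, and variables do not carry over. Pictures are saved under pics/ and viewed, at most 10 in all, crops included, and the job is handed in when it is done.

Besides the shell and the picture viewer there is one more tool, called after "Request:" as name(argument=value, ...), one argument or row to a line, values as JSON. move_arm: Moves the arm, as the interface text tells. Its arguments: {"type":"object","properties":{"offset":{"type":"array","items":{"type":"array","items":{"type":"number"}}},"twist":{"type":"array","items":{"type":"array","items":{"type":"number"}}},"grip":{"type":"array","items":{"type":"number"}},"force":{"type":"number"}},"required":["offset","twist","grip"]}

```bash
mkdir -p pics; cat > h.py <<'E'
import numpy as np,cv2
from scipy.spatial.transform import Rotation as R
from workcell import bot,viewer,finder
def cam(n):
    return viewer.camera(n)
def rot(p):
    a=np.array(p["attitude"],float)
    if a.shape==(3,3): return a
    if a.size==3: return R.from_euler('xyz',a,degrees=True).as_matrix()
    return R.from_quat(a).as_matrix()
def ray(p,uv):
    f=200/np.tan(np.radians(p["vfov"])/2)
    return rot(p)@np.array([(uv[0]-p["cx"])/f,(uv[1]-p["cy"])/f,1.])
def atz(p,uv,z):
    d=ray(p,uv);o=np.array(p["position"]);return o+d*(z-o[2])/d[2]
def atd(p,uv):
    u,v=int(round(uv[0])),int(round(uv[1]));return np.array(p["position"])+ray(p,uv)*p["depth"][v,u]
def save(p,n): cv2.imwrite("pics/"+n,p["color"][:,:,::-1])
E
python3 - <<'E'
from h import *
np.set_printoptions(precision=4,suppress=True)
for n in("top","scene"):
    p=cam(n);save(p,n+"0.png");print(n,p["position"],p["attitude"],p["vfov"],p["cx"],p["cy"])
    for t,z in(("gauge_grip",.13),("stand_hole",.04),("bore",.08),("counterbore",.08),("stop_face",.05),("gauge_tip",.01)):
        for r in finder.pinpoint(p,t)[:3]: print(t,round(r["p"],2),np.round(r["position"],1),atz(p,r["position"],z),atd(p,r["position"]))
E
```

```text
top [ 0.4064 -0.012   1.2597] [-172.5617   -0.5309  -91.5582] 57.09042219603561 319.73779508654644 200.0867646195149
gauge_grip 0.44 [271.1 219.5] [0.4973 0.1246 0.13  ] [0.504  0.1347 0.046 ]
stand_hole 0.79 [245.8 209.7] [0.5394 0.2192 0.04  ] [0.5407 0.2214 0.0283]
stand_hole 0.68 [272.2 225.2] [0.4855 0.132  0.04  ] [0.4786 0.1195 0.1464]
stand_hole 0.63 [267.3 268.6] [0.3444 0.1495 0.04  ] [0.3443 0.1497 0.0385]
bore 0.98 [342.1 203. ] [ 0.5487 -0.0992  0.08  ] [ 0.5546 -0.1028  0.0311]
counterbore 0.89 [360.4 197.3] [ 0.5658 -0.1592  0.08  ] [ 0.5685 -0.1618  0.0594]
stop_face 0.54 [277.7 221.7] [0.4959 0.1127 0.05  ] [0.4954 0.112  0.0565]
scene [ 0.9421 -0.3978  0.8443] [-143.0866   -0.4813   44.77  ] 55.25190992616598 323.22879484693004 197.28299382291954
gauge_grip 0.69 [331.7 150.6] [0.478  0.1095 0.13  ] [0.4819 0.1053 0.136 ]
stand_hole 0.84 [331.4 175.5] [0.4845 0.105  0.04  ] [0.4894 0.0997 0.0486]
stand_hole 0.78 [367.  203.2] [0.6154 0.103  0.04  ] [0.6092 0.1125 0.0247]
stand_hole 0.72 [305.  142.3] [0.3406 0.1418 0.04  ] [0.3378 0.1443 0.0362]
bore 0.72 [289.5 225. ] [ 0.5438 -0.1007  0.08  ] [ 0.5421 -0.0994  0.0767]
counterbore 0.72 [272.1 247.7] [ 0.5613 -0.1698  0.08  ] [ 0.5524 -0.1645  0.0623]
stop_face 0.59 [327.3 169. ] [0.466  0.1076 0.05  ] [0.4583 0.1157 0.0372]
```

```bash
python3 - <<'E'
import cv2
for n in("top0","scene0"):
    i=cv2.imread(f"pics/{n}.png"); c=i[110:310,200:420] if n=="top0" else i[80:300,210:440]
    cv2.imwrite(f"pics/{n}c.png",cv2.resize(c,None,fx=2.7,fy=2.7,interpolation=cv2.INTER_CUBIC))
E
```

```text
(no output)
```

View pics/top0c.png

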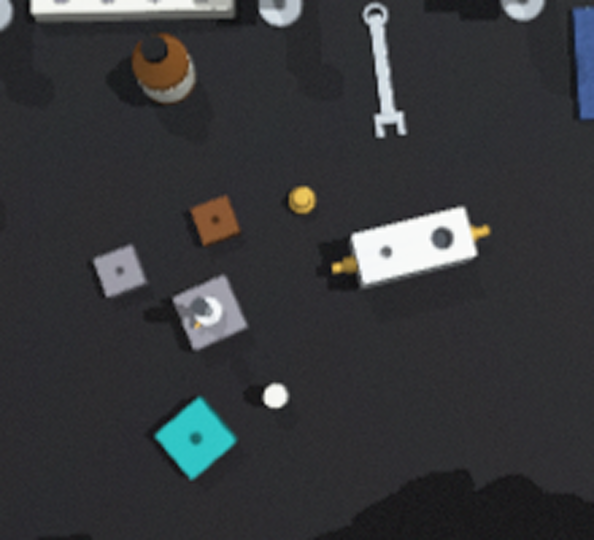

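View pics/scene0c.png

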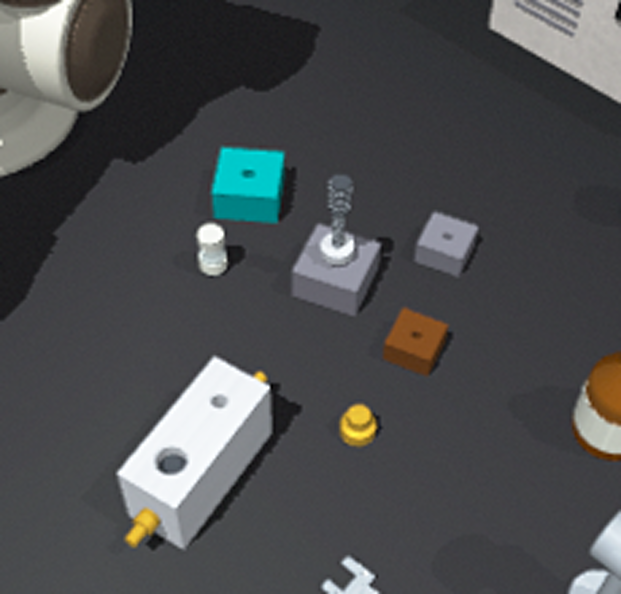

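View pics/scene0.png

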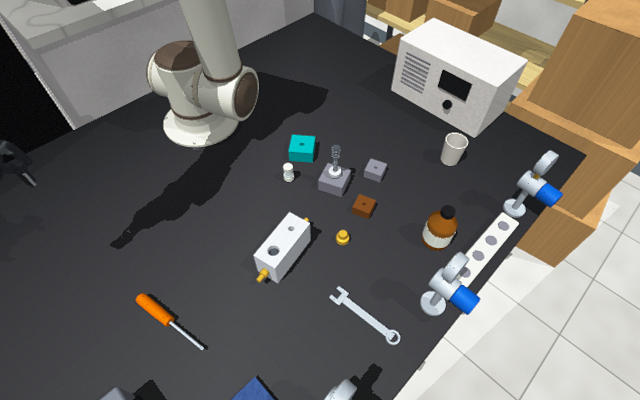

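The pictures show the gauge standing in the larger grey stand, at top ~(278,226) and scene ~(334,176). The narrow bore is at the block's left end, at top (342,203) and scene (290,226). The vial, at top (302,257), stands between the robot and the stand. Next I fit the stand and block top faces from depth.

```bash
cat >> h.py <<'E'
def cloud(p):
    f=200/np.tan(np.radians(p["vfov"])/2);v,u=np.mgrid[:400,:640];d=p["depth"]
    c=np.stack([(u-p["cx"])/f*d,(v-p["cy"])/f*d,d],-1)
    return c@rot(p).T+np.array(p["position"])
def rect(C,c,r,z0,z1):
    m=(np.hypot(C[...,0]-c[0],C[...,1]-c[1])<r)&(C[...,2]>z0)&(C[...,2]<z1);q=C[m]
    b=cv2.minAreaRect((q[:,:2]*1000).astype(np.float32));return len(q),b,np.median(q[:,2]) if len(q) else 0
E
python3 - <<'E'
from h import *
np.set_printoptions(precision=4,suppress=True)
for n in("top","scene"):
    p=cam(n);C=cloud(p)
    print(n,"block",rect(C,(.555,-.133),.1,.07,.09))
    print("stand",rect(C,(.485,.117),.055,.033,.045))
    print("stop",rect(C,(.485,.117),.04,.05,.07))
    m=(np.hypot(C[...,0]-.485,C[...,1]-.117)<.06)&(C[...,2]>.075)&(C[...,2]<.17)
    print("grip",C[m].mean(0) if m.any() else 0,m.sum(), C[m][:,2].max() if m.any() else 0)
    for t,z in(("bore",.08),("counterbore",.08),("union_nut",0),("vial",0)):
        for r in finder.pinpoint(p,t)[:1]: print(t,r["p"],r["position"],atz(p,r["position"],z))
E
```

```text
top block (741, ((555.7495727539062, -133.9967041015625), (60.47726058959961, 140.67245483398438), 12.653766632080078), np.float64(0.07822464234847137))
stand (341, ((484.3262939453125, 116.51315307617188), (70.0835952758789, 69.61167907714844), 22.778650283813477), np.float64(0.038761716036813665))
stop (55, ((478.8877868652344, 115.41575622558594), (23.868642807006836, 39.5980339050293), 55.84934997558594), np.float64(0.057159272793657845))
grip [0.4829 0.1154 0.144 ] 45 0.15177600506335764
bore 0.77 [343.1, 202.7] [ 0.5496 -0.1025  0.08  ]
counterbore 0.79 [362.1, 200.5] [ 0.5552 -0.1643  0.08  ]
union_nut 0.44 [309.1, 180.3] [0.6408 0.0069 0.    ]
scene block (1355, ((559.1922607421875, -136.71865844726562), (61.63719177246094, 142.4466094970703), 12.655696868896484), np.float64(0.07814499035834477))
stand (396, ((487.6916198730469, 113.76632690429688), (71.32709503173828, 73.2120590209961), 21.80278778076172), np.float64(0.03757229878372853))
stop (95, ((489.77606201171875, 111.24551391601562), (30.1787109375, 30.677734375), 45.2821159362793), np.float64(0.05682344938109096))
grip [0.4911 0.1101 0.1223] 153 0.15025224351985556
bore 0.36 [170.3, 324.1] [ 0.5499 -0.4267  0.08  ]
counterbore 0.73 [331.5, 182.7] [0.5243 0.0628 0.08  ]
union_nut 0.7 [343.3, 238.1] [0.6287 0.0011 0.    ]
vial 0.67 [289.7, 176.1] [0.3786 0.0432 0.    ]
```

```bash
cat > go.py <<'E'
from h import *
import sys
np.set_printoptions(precision=4,suppress=True)
o=bot.get_obs();T=R.from_euler('xyz',o["tcp_rot"],degrees=True)
t=np.array(eval(sys.argv[1]));d=t-o["ee_pos"]
print(o["time"],o["ee_pos"],o["tcp_rot"],"cm:",T.inv().apply(d)*100,"q",o["q"],"F",o["wrist_force"],o["opening"],o["grasp_force"])
print(T.as_matrix())
E
python3 go.py '(.486,.1151,.24)'
```

```text
1.2 [ 0.2116 -0.5077  0.2533] [179.9978  -0.0004  22.6213] cm: [ 49.2888 -46.9321   1.3294] q [-67.3794   4.9789  10.081   95.0999   0.0004  89.9993] F [ 0.1488  0.5236 -0.4991] 0.08577918609698748 0.0
[[ 0.9231  0.3846  0.    ]
 [ 0.3846 -0.9231 -0.    ]
 [ 0.      0.     -1.    ]]
```

Request:
move_arm(
  offset=[
    [3.4,-3.3,0],
    [3.4,-3.3,0],
    [3.4,-3.3,0],
    [3.4,-3.3,0],
    [3.4,-3.3,0],
  ],
  twist=[
    [0,0,0],
    [0,0,0],
    [0,0,0],
    [0,0,0],
    [0,0,0],
  ],
  grip=[1,1,1,1,1],
  force=30,
)

```text
time: 1.7
ee_pos: [0.3052, -0.2883, 0.2534]
tcp_rot: [180.0, -0.0, 22.6]
wrist_force: [1.5, -0.8, -0.3]
opening: 0.0854
grasp_force: 0.0
```

Request:
move_arm(
  offset=[
    [3.4,-3.3,0],
    [3.4,-3.3,0],
    [3.4,-3.3,0],
    [3.4,-3.3,0],
    [3.4,-3.3,0],
  ],
  twist=[
    [0,0,0],
    [0,0,0],
    [0,0,0],
    [0,0,0],
    [0,0,0],
  ],
  grip=[1,1,1,1,1],
)

```text
time: 2.2
ee_pos: [0.3988, -0.0704, 0.2536]
tcp_rot: [180.0, -0.1, 22.6]
wrist_force: [1.1, -0.8, -0.1]
opening: 0.0854
grasp_force: 0.0
```

Request:
move_arm(
  offset=[
    [3.4,-3.3,0],
    [3.4,-3.3,0],
    [3.4,-3.3,0],
    [0,0,0],
    [0,0,0],
  ],
  twist=[
    [0,0,0],
    [0,0,0],
    [0,0,0],
    [0,0,0],
    [0,0,0],
  ],
  grip=[1,1,1,1,1],
)

```text
time: 2.7
ee_pos: [0.4545, 0.0592, 0.253]
tcp_rot: [-180.0, 0.1, 22.8]
wrist_force: [-0.2, -0.4, 0.1]
opening: 0.0857
grasp_force: 0.0
```

```bash
python3 go.py '(.486,.1151,.134)'
```

```text
2.7 [0.4545 0.0592 0.253 ] [-179.9967    0.0576   22.772 ] cm: [ 5.084  -3.9369 11.8914] q [  7.4237  -7.4625  -2.1789  95.34    -0.0121 164.6517] F [-0.2331 -0.3637  0.095 ] 0.08568175879881763 0.0
[[ 0.9221  0.3871 -0.0009]
 [ 0.3871 -0.9221 -0.0003]
 [-0.001  -0.0001 -1.    ]]
```

Request:
move_arm(
  offset=[
    [2.6,-2.0,0],
    [2.5,-1.95,0],
    [0,0,0],
    [0,0,2],
    [0,0,2],
  ],
  twist=[
    [0,0,0],
    [0,0,0],
    [0,0,0],
    [0,0,0],
    [0,0,0],
  ],
  grip=[1,1,1,1,1],
)

```text
time: 3.2
ee_pos: [0.4865, 0.113, 0.2134]
tcp_rot: [180.0, -0.1, 22.5]
wrist_force: [-0.1, -0.4, -0.1]
opening: 0.0853
grasp_force: 0.0
```

```bash
python3 go.py '(.486,.1151,.134)'; python3 -c "
from h import *
p=cam('scene');save(p,'s1.png');i=cv2.imread('pics/s1.png')[90:230,250:430];cv2.imwrite('pics/s1c.png',cv2.resize(i,None,fx=4,fy=4))"
```

```text
3.2 [0.4865 0.113  0.2134] [179.9735  -0.0606  22.5386] cm: [ 0.0311 -0.2187  7.9411] q [ 13.0817  -2.6583  -2.11    90.4842  -0.0161 170.5431] F [-0.1242 -0.391  -0.1102] 0.08530661143197488 0.0
[[ 0.9236  0.3833  0.0012]
 [ 0.3833 -0.9236 -0.    ]
 [ 0.0011  0.0005 -1.    ]]
```

View pics/s1c.png

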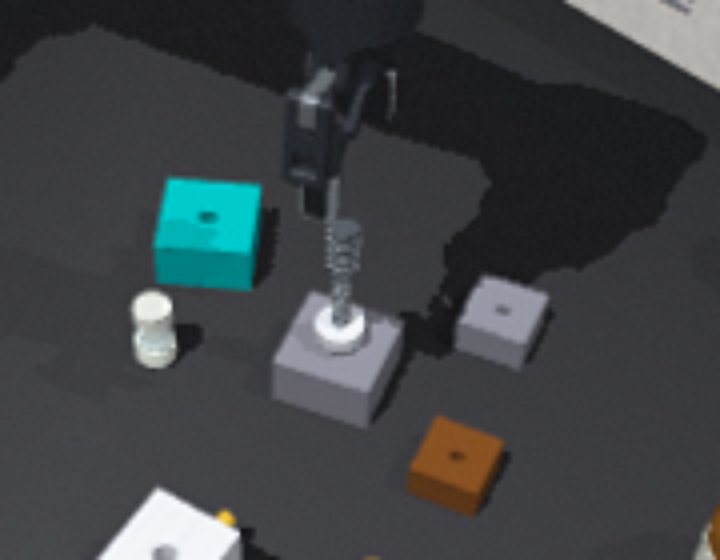

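The gripper hangs above the gauge, whose grip is at crop ~(345,245), with open fingers straddling it. Descending.

Request:
move_arm(
  offset=[
    [0,-0.2,2],
    [0,0,2],
    [0,0,2],
    [0,0,1.9],
    [0,0,0],
  ],
  twist=[
    [0,0,0],
    [0,0,0],
    [0,0,0],
    [0,0,0],
    [0,0,0],
  ],
  grip=[1,1,1,1,1],
)

```text
time: 3.75
ee_pos: [0.4844, 0.1146, 0.1327]
tcp_rot: [-180.0, 0.2, 22.5]
wrist_force: [-0.2, -0.6, -0.1]
opening: 0.0855
grasp_force: 0.0
```

Request:
move_arm(
  offset=[
    [0,0,0],
    [0,0,0],
    [0,0,0],
    [0,0,0],
    [0,0,0],
  ],
  twist=[
    [0,0,0],
    [0,0,0],
    [0,0,0],
    [0,0,0],
    [0,0,0],
  ],
  grip=[0.5,0.35,0.3,0.25,0.2],
  force=30,
)

```text
time: 4.25
ee_pos: [0.486, 0.1161, 0.135]
tcp_rot: [180.0, -0.1, 22.6]
wrist_force: [0.5, -1.2, 3.1]
opening: 0.0191
grasp_force: 29.2
```

Request:
move_arm(
  offset=[
    [0,0,0],
    [0,0,0],
    [0,0,0],
    [0,0,0],
    [0,0,0],
  ],
  twist=[
    [0,0,0],
    [0,0,0],
    [0,0,0],
    [0,0,0],
    [0,0,0],
  ],
  grip=[0.1,0,0,0,0],
)

```text
time: 4.75
ee_pos: [0.4861, 0.1161, 0.1349]
tcp_rot: [180.0, -0.1, 22.6]
wrist_force: [1.1, -2.2, 4.8]
opening: 0.0195
grasp_force: 29.4
```

```bash
python3 go.py '(.486,.1151,.133)'
```

```text
4.75 [0.4861 0.1161 0.1349] [179.9534  -0.0634  22.6149] cm: [-0.0437  0.0908  0.1903] q [ 13.4538  -2.6572 -10.7667  81.8204  -0.0359 170.839 ] F [ 1.0785 -2.1906  4.8016] 0.019467202082902205 29.384040534496307
[[ 0.9231  0.3845  0.0013]
 [ 0.3845 -0.9231 -0.0003]
 [ 0.0011  0.0008 -1.    ]]
```

Request:
move_arm(
  offset=[
    [0,0,-0.5],
    [0,0,-1],
    [0,0,-1.5],
    [0,0,-2],
    [0,0,-2],
  ],
  twist=[
    [0,0,0],
    [0,0,0],
    [0,0,0],
    [0,0,0],
    [0,0,0],
  ],
  grip=[0,0,0,0,0],
  force=40,
)

```text
time: 5.25
ee_pos: [0.4853, 0.1166, 0.2061]
tcp_rot: [-179.9, 0.0, 22.6]
wrist_force: [0.4, 0.5, -1.2]
opening: 0.0191
grasp_force: 39.2
```

Request:
move_arm(
  offset=[
    [0,0,-2],
    [0,0,-1],
    [0,0,0],
    [0,0,0],
    [0,0,0],
  ],
  twist=[
    [0,0,0],
    [0,0,0],
    [0,0,0],
    [0,0,0],
    [0,0,0],
  ],
  grip=[0,0,0,0,0],
)

```text
time: 5.75
ee_pos: [0.4853, 0.1162, 0.2333]
tcp_rot: [-180.0, 0.1, 22.6]
wrist_force: [-0.3, -0.2, -1.6]
opening: 0.019
grasp_force: 39.3
```

```bash
python3 go.py '(.5499,-.1002,.235)'
```

```text
5.75 [0.4853 0.1162 0.2333] [-179.9746    0.0909   22.6263] cm: [-2.3637 22.464  -0.1811] q [ 13.4649  -2.2924   0.4396  92.8257   0.0106 170.8386] F [-0.3277 -0.2392 -1.6382] 0.01895972807555679 39.2602676153183
[[ 0.923   0.3847 -0.0016]
 [ 0.3847 -0.923  -0.0002]
 [-0.0016 -0.0004 -1.    ]]
```

Request:
move_arm(
  offset=[
    [-0.4,4,0],
    [-0.4,4,0],
    [-0.4,4,0],
    [-0.4,4,0],
    [-0.4,4,0],
  ],
  twist=[
    [0,0,0],
    [0,0,0],
    [0,0,0],
    [0,0,0],
    [0,0,0],
  ],
  grip=[0,0,0,0,0],
)

```text
time: 6.25
ee_pos: [0.544, -0.0776, 0.2334]
tcp_rot: [-180.0, 0.1, 22.6]
wrist_force: [0.6, -0.2, -0.7]
opening: 0.0189
grasp_force: 39.4
```

Request:
move_arm(
  offset=[
    [-0.36,2.4,0],
    [0,0,0],
    [0,0,0],
    [0,0,0],
    [0,0,0],
  ],
  twist=[
    [0,0,0],
    [0,0,0],
    [0,0,0],
    [0,0,0],
    [0,0,0],
  ],
  grip=[0,0,0,0,0],
)

```text
time: 6.75
ee_pos: [0.5498, -0.0986, 0.2343]
tcp_rot: [-180.0, 0.0, 22.7]
wrist_force: [0.9, 0.4, -1.6]
opening: 0.019
grasp_force: 39.6
```

```bash
python3 go.py '(.5495,-.1001,.215)'; python3 - <<'E'
from h import *
np.set_printoptions(precision=4,suppress=True)
p=cam('scene');save(p,'s2.png');i=cv2.imread('pics/s2.png')[120:280,200:380];cv2.imwrite('pics/s2c.png',cv2.resize(i,None,fx=3.7,fy=3.7))
for t,z in(("gauge_tip",.11),("stop_face",.145),("bore",.08)):
    for r in finder.pinpoint(p,t)[:2]: print(t,r["p"],r["position"],atz(p,r["position"],z))
E
```

```text
6.75 [ 0.5498 -0.0986  0.2343] [-179.9882    0.0023   22.6942] cm: [-0.0889  0.126   1.9278] q [-10.1705   5.8091   8.8571  93.0564   0.0087 147.1353] F [ 0.8672  0.3989 -1.6234] 0.019042381835739582 39.55253720283508
[[ 0.9226  0.3858 -0.0001]
 [ 0.3858 -0.9226  0.0002]
 [-0.     -0.0002 -1.    ]]
gauge_tip 0.61 [292.5, 218.8] [ 0.5517 -0.0961  0.11  ]
gauge_tip 0.58 [432.4, 237.2] [0.8087 0.0918 0.11  ]
stop_face 0.73 [331.1, 181.7] [0.557  0.0251 0.145 ]
stop_face 0.55 [287.1, 209.1] [ 0.5426 -0.1014  0.145 ]
bore 0.98 [291.1, 224.4] [ 0.5452 -0.0969  0.08  ]
```

View pics/s2c.png

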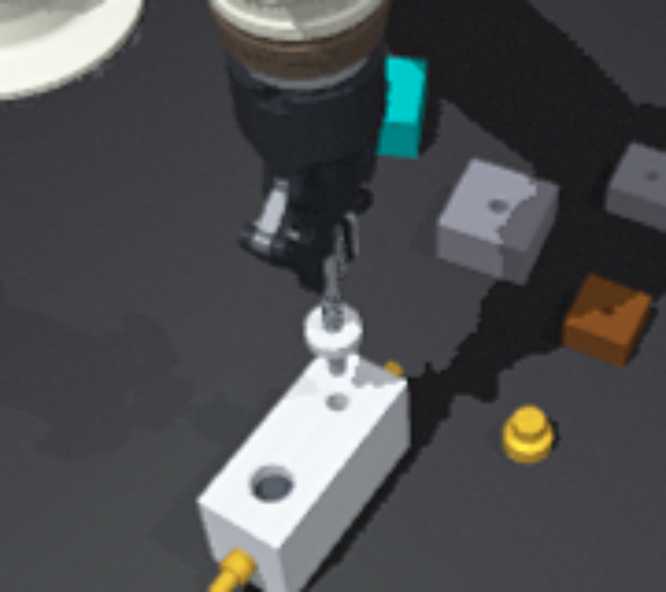

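The gauge hangs upright in the gripper, tip at crop ~(338,375), directly over the narrow bore at (338,401). Correcting about 1.5 mm and lowering.

Request:
move_arm(
  offset=[
    [-0.08,0.12,0.5],
    [0,0,1],
    [0,0,0.7],
    [0,0,0],
    [0,0,0],
  ],
  twist=[
    [0,0,0],
    [0,0,0],
    [0,0,0],
    [0,0,0],
    [0,0,0],
  ],
  grip=[0,0,0,0,0],
)

```text
time: 7.45
ee_pos: [0.5496, -0.101, 0.2119]
tcp_rot: [-180.0, 0.0, 22.6]
wrist_force: [1.0, -0.0, -1.1]
opening: 0.0194
grasp_force: 39.5
```

```bash
python3 go.py '(.5495,-.1001,.205)'; python3 - <<'E'
from h import *
np.set_printoptions(precision=4,suppress=True)
p=cam('top')
for t,z in(("stop_face",.12),("bore",.08),("gauge_grip",.2)):
    for r in finder.pinpoint(p,t)[:2]: print(t,r["p"],r["position"],atz(p,r["position"],z))
E
```

```text
7.45 [ 0.5496 -0.101   0.2119] [-179.9789    0.0312   22.6169] cm: [ 0.0296 -0.0874  0.6941] q [-10.4162   5.5482   6.1016  90.5911   0.0007 146.9669] F [ 0.9774 -0.026  -1.1258] 0.019429828523971134 39.51684594154358
[[ 0.9231  0.3846 -0.0006]
 [ 0.3846 -0.9231  0.0001]
 [-0.0005 -0.0004 -1.    ]]
```

Request:
move_arm(
  offset=[
    [0,-0.04,0.3],
    [0,0,0.3],
    [0,0,0.2],
    [0,0,0.2],
    [0,0,0],
  ],
  twist=[
    [0,0,0],
    [0,0,0],
    [0,0,0],
    [0,0,0],
    [0,0,0],
  ],
  grip=[0,0,0,0,0],
)

```text
time: 8.15
ee_pos: [0.5495, -0.1007, 0.2019]
tcp_rot: [-180.0, 0.0, 22.6]
wrist_force: [-0.7, -0.3, -1.5]
opening: 0.019
grasp_force: 39.5
```

Request:
move_arm(
  offset=[
    [0,0,0.2],
    [0,0,0.2],
    [0,0,0.2],
    [0,0,0.2],
    [0,0,0],
  ],
  twist=[
    [0,0,0],
    [0,0,0],
    [0,0,0],
    [0,0,0],
    [0,0,0],
  ],
  grip=[0,0,0,0,0],
)

```text
time: 8.65
ee_pos: [0.5495, -0.1006, 0.1939]
tcp_rot: [-180.0, 0.0, 22.6]
wrist_force: [-0.6, 0.0, -1.3]
opening: 0.0188
grasp_force: 39.5
```

Request:
move_arm(
  offset=[
    [0,0,0.5],
    [0,0,0.5],
    [0,0,0.5],
    [0,0,0.4],
    [0,0,0],
  ],
  twist=[
    [0,0,0],
    [0,0,0],
    [0,0,0],
    [0,0,0],
    [0,0,0],
  ],
  grip=[0,0,0,0,0],
)

```text
time: 9.15
ee_pos: [0.5494, -0.1007, 0.1744]
tcp_rot: [-180.0, 0.0, 22.6]
wrist_force: [-0.0, -0.7, -1.5]
opening: 0.019
grasp_force: 39.6
```

Request:
move_arm(
  offset=[
    [0,0,0.2],
    [0,0,0.2],
    [0,0,0.2],
    [0,0,0.1],
    [0,0,0],
  ],
  twist=[
    [0,0,0],
    [0,0,0],
    [0,0,0],
    [0,0,0],
    [0,0,0],
  ],
  grip=[0,0,0,0,0],
)

```text
time: 9.65
ee_pos: [0.5495, -0.1006, 0.1681]
tcp_rot: [-180.0, 0.0, 22.6]
wrist_force: [-0.7, -0.3, -1.8]
opening: 0.0193
grasp_force: 39.5
```

Request:
move_arm(
  offset=[
    [0,0,0.1],
    [0,0,0.1],
    [0,0,0.1],
    [0,0,0.05],
    [0,0,0],
  ],
  twist=[
    [0,0,0],
    [0,0,0],
    [0,0,0],
    [0,0,0],
    [0,0,0],
  ],
  grip=[0,0,0,0,0],
)

```text
time: 10.15
ee_pos: [0.5497, -0.1007, 0.1649]
tcp_rot: [180.0, -0.0, 22.6]
wrist_force: [0.4, -0.4, 2.7]
opening: 0.0188
grasp_force: 39.9
```

Request:
move_arm(
  offset=[
    [0,0,0.03],
    [0,0,0.03],
    [0,0,0.03],
    [0,0,0.03],
    [0,0,0.03],
  ],
  twist=[
    [0,0,0],
    [0,0,0],
    [0,0,0],
    [0,0,0],
    [0,0,0],
  ],
  grip=[0,0,0,0,0],
)

```text
time: 10.65
ee_pos: [0.5497, -0.1007, 0.1633]
tcp_rot: [180.0, -0.0, 22.6]
wrist_force: [0.4, -0.7, 3.2]
opening: 0.0193
grasp_force: 39.9
```

Request:
move_arm(
  offset=[
    [0,0,0.03],
    [0,0,0.03],
    [0,0,0.03],
    [0,0,0.03],
    [0,0,0.03],
  ],
  twist=[
    [0,0,0],
    [0,0,0],
    [0,0,0],
    [0,0,0],
    [0,0,0],
  ],
  grip=[0,0,0,0,0],
)

```text
time: 11.15
ee_pos: [0.5496, -0.1007, 0.1618]
tcp_rot: [180.0, -0.0, 22.6]
wrist_force: [-0.1, -1.4, 3.4]
opening: 0.0192
grasp_force: 39.9
```

Request:
move_arm(
  offset=[
    [0,0,0.03],
    [0,0,0.03],
    [0,0,0.03],
    [0,0,0.03],
    [0,0,0.03],
  ],
  twist=[
    [0,0,0],
    [0,0,0],
    [0,0,0],
    [0,0,0],
    [0,0,0],
  ],
  grip=[0,0,0,0,0],
)

```text
time: 11.65
ee_pos: [0.5496, -0.1007, 0.1603]
tcp_rot: [180.0, -0.0, 22.6]
wrist_force: [2.3, -1.5, 3.3]
opening: 0.019
grasp_force: 39.9
```

Request:
move_arm(
  offset=[
    [0,0,0.03],
    [0,0,0.03],
    [0,0,0.03],
    [0,0,0.03],
    [0,0,0.03],
  ],
  twist=[
    [0,0,0],
    [0,0,0],
    [0,0,0],
    [0,0,0],
    [0,0,0],
  ],
  grip=[0,0,0,0,0],
)

```text
time: 12.15
ee_pos: [0.5496, -0.1007, 0.1588]
tcp_rot: [180.0, -0.0, 22.6]
wrist_force: [0.4, -2.0, 2.4]
opening: 0.0189
grasp_force: 40.0
```

Request:
move_arm(
  offset=[
    [0,0.03,0.03],
    [0,0,0.03],
    [0,0,0.03],
    [0,0,0.03],
    [0,0,0.03],
  ],
  twist=[
    [0,0,0],
    [0,0,0],
    [0,0,0],
    [0,0,0],
    [0,0,0],
  ],
  grip=[0,0,0,0,0],
)

```text
time: 12.65
ee_pos: [0.5496, -0.1008, 0.1572]
tcp_rot: [-180.0, 0.0, 22.6]
wrist_force: [-0.2, -0.2, 2.9]
opening: 0.0191
grasp_force: 39.9
```

Request:
move_arm(
  offset=[
    [0,0,0.03],
    [0,0,0.03],
    [0,0,0.03],
    [0,0,0.03],
    [0,0,0.03],
  ],
  twist=[
    [0,0,0],
    [0,0,0],
    [0,0,0],
    [0,0,0],
    [0,0,0],
  ],
  grip=[0,0,0,0,0],
)

```text
time: 13.15
ee_pos: [0.5497, -0.1009, 0.1558]
tcp_rot: [-180.0, -0.0, 22.6]
wrist_force: [0.8, 1.6, 3.1]
opening: 0.0187
grasp_force: 39.9
```

Request:
move_arm(
  offset=[
    [0,0,0.03],
    [0,0,0.03],
    [0,0,0.03],
    [0,0,0.03],
    [0,0,0.03],
  ],
  twist=[
    [0,0,0],
    [0,0,0],
    [0,0,0],
    [0,0,0],
    [0,0,0],
  ],
  grip=[0,0,0,0,0],
)

```text
time: 13.65
ee_pos: [0.5497, -0.1009, 0.1542]
tcp_rot: [-180.0, 0.0, 22.6]
wrist_force: [-1.3, 1.5, 3.2]
opening: 0.0193
grasp_force: 39.9
```

Request:
move_arm(
  offset=[
    [0,-0.01,0.03],
    [0,0,0.03],
    [0,0,0.03],
    [0,0,0.03],
    [0,0,0.03],
  ],
  twist=[
    [0,0,0],
    [0,0,0],
    [0,0,0],
    [0,0,0],
    [0,0,0],
  ],
  grip=[0,0,0,0,0],
)

```text
time: 14.15
ee_pos: [0.5497, -0.1009, 0.1528]
tcp_rot: [180.0, -0.0, 22.6]
wrist_force: [-0.2, 1.1, 2.9]
opening: 0.019
grasp_force: 39.9
```

Request:
move_arm(
  offset=[
    [0,0,0.03],
    [0,0,0.03],
    [0,0,0.03],
    [0,0,0.03],
    [0,0,0.03],
  ],
  twist=[
    [0,0,0],
    [0,0,0],
    [0,0,0],
    [0,0,0],
    [0,0,0],
  ],
  grip=[0,0,0,0,0],
)

```text
time: 14.65
ee_pos: [0.5497, -0.1009, 0.1513]
tcp_rot: [180.0, -0.0, 22.6]
wrist_force: [-0.9, 0.5, 2.7]
opening: 0.0191
grasp_force: 39.9
```

Request:
move_arm(
  offset=[
    [0,0,0.03],
    [0,0,0.03],
    [0,0,0.03],
    [0,0,0.03],
    [0,0,0.03],
  ],
  twist=[
    [0,0,0],
    [0,0,0],
    [0,0,0],
    [0,0,0],
    [0,0,0],
  ],
  grip=[0,0,0,0,0],
)

```text
time: 15.15
ee_pos: [0.5497, -0.1009, 0.1498]
tcp_rot: [180.0, -0.0, 22.6]
wrist_force: [-0.3, 0.9, 3.4]
opening: 0.0188
grasp_force: 39.9
```

Request:
move_arm(
  offset=[
    [0,0,0.03],
    [0,0,0.03],
    [0,0,0.03],
    [0,0,0.03],
    [0,0,0.03],
  ],
  twist=[
    [0,0,0],
    [0,0,0],
    [0,0,0],
    [0,0,0],
    [0,0,0],
  ],
  grip=[0,0,0,0,0],
)

```text
time: 15.65
ee_pos: [0.5497, -0.1009, 0.1482]
tcp_rot: [180.0, 0.0, 22.6]
wrist_force: [-0.2, -0.4, 3.0]
opening: 0.0189
grasp_force: 39.9
```

Request:
move_arm(
  offset=[
    [0,0,0.03],
    [0,0,0.03],
    [0,0,0.03],
    [0,0,0.03],
    [0,0,0.03],
  ],
  twist=[
    [0,0,0],
    [0,0,0],
    [0,0,0],
    [0,0,0],
    [0,0,0],
  ],
  grip=[0,0,0,0,0],
)

```text
time: 16.15
ee_pos: [0.5497, -0.1009, 0.1468]
tcp_rot: [180.0, 0.0, 22.6]
wrist_force: [0.4, -0.5, 3.8]
opening: 0.0186
grasp_force: 39.9
```

Request:
move_arm(
  offset=[
    [0,0,0.03],
    [0,0,0.03],
    [0,0,0.03],
    [0,0,0.03],
    [0,0,0.03],
  ],
  twist=[
    [0,0,0],
    [0,0,0],
    [0,0,0],
    [0,0,0],
    [0,0,0],
  ],
  grip=[0,0,0,0,0],
)

```text
time: 16.65
ee_pos: [0.5497, -0.1009, 0.1453]
tcp_rot: [180.0, 0.0, 22.6]
wrist_force: [0.2, -0.4, 2.7]
opening: 0.0191
grasp_force: 39.9
```

Request:
move_arm(
  offset=[
    [0,0,0.03],
    [0,0,0.03],
    [0,0,0.03],
    [0,0,0.03],
    [0,0,0.03],
  ],
  twist=[
    [0,0,0],
    [0,0,0],
    [0,0,0],
    [0,0,0],
    [0,0,0],
  ],
  grip=[0,0,0,0,0],
)

```text
time: 17.15
ee_pos: [0.5497, -0.1009, 0.1438]
tcp_rot: [180.0, -0.0, 22.6]
wrist_force: [0.4, -0.7, 2.8]
opening: 0.0193
grasp_force: 39.9
```

Request:
move_arm(
  offset=[
    [0,0,0.03],
    [0,0,0.03],
    [0,0,0.03],
    [0,0,0.03],
    [0,0,0.03],
  ],
  twist=[
    [0,0,0],
    [0,0,0],
    [0,0,0],
    [0,0,0],
    [0,0,0],
  ],
  grip=[0,0,0,0,0],
)

```text
time: 17.65
ee_pos: [0.5497, -0.1009, 0.1423]
tcp_rot: [180.0, 0.0, 22.6]
wrist_force: [-0.0, -0.7, 3.0]
opening: 0.0192
grasp_force: 39.9
```

Request:
move_arm(
  offset=[
    [0,0,0.03],
    [0,0,0.03],
    [0,0,0.03],
    [0,0,0.03],
    [0,0,0.03],
  ],
  twist=[
    [0,0,0],
    [0,0,0],
    [0,0,0],
    [0,0,0],
    [0,0,0],
  ],
  grip=[0,0,0,0,0],
)

```text
time: 18.15
ee_pos: [0.5497, -0.1009, 0.1411]
tcp_rot: [180.0, -0.0, 22.6]
wrist_force: [-0.7, 0.0, 6.4]
opening: 0.0192
grasp_force: 40.1
```

Request:
move_arm(
  offset=[
    [0,0,0.02],
    [0,0,0.02],
    [0,0,0],
    [0,0,0],
    [0,0,0],
  ],
  twist=[
    [0,0,0],
    [0,0,0],
    [0,0,0],
    [0,0,0],
    [0,0,0],
  ],
  grip=[0,0,0,0,0],
)

```text
time: 18.65
ee_pos: [0.5497, -0.1008, 0.1411]
tcp_rot: [180.0, -0.0, 22.6]
wrist_force: [-0.5, -0.5, 7.3]
opening: 0.0187
grasp_force: 40.2
```

Request:
move_arm(
  offset=[
    [0,0,0.03],
    [0,0,0],
    [0,0,0],
    [0,0,0],
    [0,0,0],
  ],
  twist=[
    [0,0,0],
    [0,0,0],
    [0,0,0],
    [0,0,0],
    [0,0,0],
  ],
  grip=[0,0,0,0,0],
)

```text
time: 19.15
ee_pos: [0.5498, -0.1008, 0.141]
tcp_rot: [180.0, -0.1, 22.6]
wrist_force: [-1.0, 0.2, 8.1]
opening: 0.019
grasp_force: 40.6
```

Request:
move_arm(
  offset=[
    [0,0,0],
    [0,0,0],
    [0,0,0],
    [0,0,0],
    [0,0,0],
  ],
  twist=[
    [0,0,0],
    [0,0,0],
    [0,0,0],
    [0,0,0],
    [0,0,0],
  ],
  grip=[0,0,0,0,0],
)

```text
time: 19.65
ee_pos: [0.5498, -0.1008, 0.141]
tcp_rot: [180.0, -0.1, 22.6]
wrist_force: [-1.7, 0.1, 9.5]
opening: 0.0189
grasp_force: 40.6
```

```bash
python3 go.py '(.5495,-.1001,.141)'; python3 - <<'E'
from h import *
p=cam('scene');save(p,'s3.png');i=cv2.imread('pics/s3.png')[120:280,200:380];cv2.imwrite('pics/s3c.png',cv2.resize(i,None,fx=3.7,fy=3.7))
E
```

```text
19.65 [ 0.5498 -0.1008  0.141 ] [179.9713  -0.0535  22.62  ] cm: [ 0.0007 -0.0785  0.0036] q [-10.3944   5.3735  -1.9049  82.6611   0.0051 146.9857] F [-1.6549  0.0819  9.4633] 0.01888597830145246 40.55219113826752
[[ 0.9231  0.3846  0.0011]
 [ 0.3846 -0.9231 -0.0001]
 [ 0.0009  0.0005 -1.    ]]
```

View pics/s3c.png

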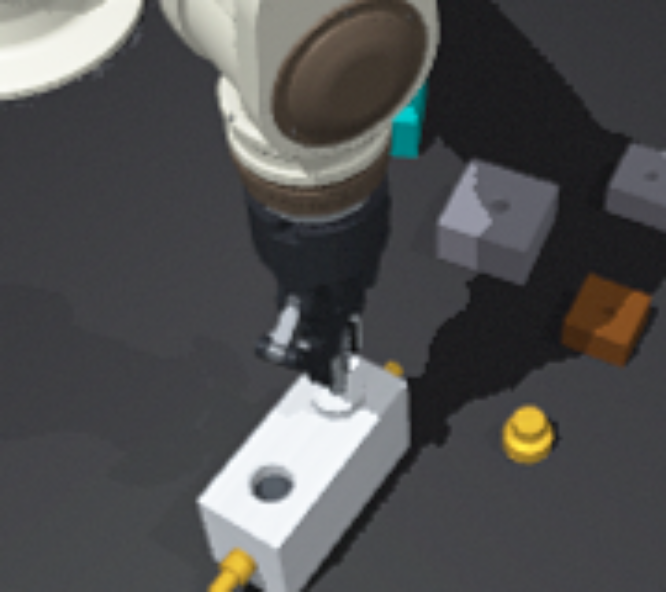

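The stop, at crop ~(338,400), sits flat on the block's face, and the rod has been pressed on the bottom for over 1 s with about 5–6 N beyond the stop's drag. Releasing and retreating.

Request:
move_arm(
  offset=[
    [0,0,0],
    [0,0,0],
    [0,0,0],
    [0,0,0],
    [0,0,0],
  ],
  twist=[
    [0,0,0],
    [0,0,0],
    [0,0,0],
    [0,0,0],
    [0,0,0],
  ],
  grip=[0,0,0.3,0.5,0.7],
  force=20,
)

```text
time: 20.2
ee_pos: [0.5494, -0.1008, 0.1395]
tcp_rot: [-180.0, 0.0, 22.6]
wrist_force: [-0.4, 0.7, -0.1]
opening: 0.0534
grasp_force: 0.0
```

Request:
move_arm(
  offset=[
    [0,0,0],
    [0,0,0],
    [0,0,0],
    [0,0,0],
    [0,0,0],
  ],
  twist=[
    [0,0,0],
    [0,0,0],
    [0,0,0],
    [0,0,0],
    [0,0,0],
  ],
  grip=[1,1,1,1,1],
)

```text
time: 20.7
ee_pos: [0.5497, -0.1008, 0.1401]
tcp_rot: [-180.0, 0.0, 22.6]
wrist_force: [-0.3, -0.3, -0.1]
opening: 0.0856
grasp_force: 0.0
```

Request:
move_arm(
  offset=[
    [0,0,-0.5],
    [0,0,-1.5],
    [0,0,-2],
    [0,0,-2],
    [0,0,-2],
  ],
  twist=[
    [0,0,0],
    [0,0,0],
    [0,0,0],
    [0,0,0],
    [0,0,0],
  ],
  grip=[1,1,1,1,1],
)

```text
time: 21.2
ee_pos: [0.5497, -0.1009, 0.2223]
tcp_rot: [180.0, -0.1, 22.6]
wrist_force: [0.6, 0.2, 0.7]
opening: 0.0856
grasp_force: 0.0
```

Request:
move_arm(
  offset=[
    [0,0,-3],
    [-2,0,-3],
    [-3,0,0],
    [-3,0,0],
    [0,0,0],
  ],
  twist=[
    [0,0,0],
    [0,0,0],
    [0,0,0],
    [0,0,0],
    [0,0,0],
  ],
  grip=[1,1,1,1,1],
)

```text
time: 21.7
ee_pos: [0.4737, -0.1325, 0.2827]
tcp_rot: [179.9, -0.1, 22.5]
wrist_force: [0.5, 0.3, 0.4]
opening: 0.0851
grasp_force: 0.0
```

```bash
python3 - <<'E'
from h import *
p=cam('scene');save(p,'s4.png');i=cv2.imread('pics/s4.png')[150:280,220:380];cv2.imwrite('pics/s4c.png',cv2.resize(i,None,fx=4.5,fy=4.5,interpolation=cv2.INTER_CUBIC))
C=cloud(p);print(rect(C,(.5495,-.1005),.03,.086,.1),rect(C,(.5495,-.1005),.04,.12,.17))
E
```

```text
(119, ((552.7255249023438, -104.38153839111328), (31.87679100036621, 28.686996459960938), 57.05841064453125), np.float64(0.09046742612857639)) (131, ((551.6932373046875, -102.83747863769531), (20.237995147705078, 20.247100830078125), 39.08717727661133), np.float64(0.1489685590643206))
```

View pics/s4c.png

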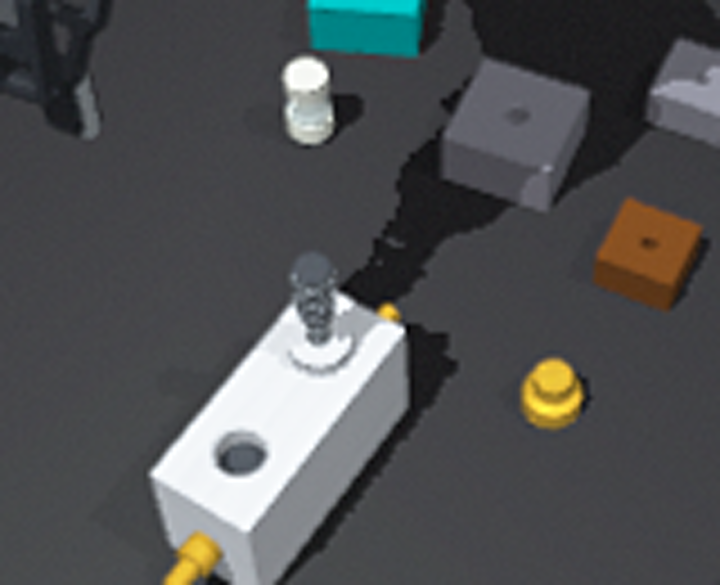

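The gauge stands upright in the narrow bore, with its grip at crop (314,270) and its stop flat on the block at (322,350). The gripper is well clear, so I am handing in.

```bash
python3 -c "
from workcell import bot
print(bot.job_done())"
```

```text
the job is handed in; nothing more can be done
None
```

I handed the job in at about 22 s, with no verdict returned: the gauge stands released in the narrow bore (about 64 mm deep by feel), pressed on the bottom for over a second, with the stop flat on the block's face.

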